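Draw a cover plate into line with a drift pin and fit the second bolt

ROBOT

A 6-joint arm with a two-finger parallel gripper is mounted at the origin on the work surface. World frame = base frame: x ahead of the robot, y to its left, z up, the work surface at z = 0. Lengths are in mm, angles in degrees, forces in N, time in s.
With the tool pointing down it reaches from about 300 to 850 mm from the base axis. Payload 4.2 kg.
Tool frame: the origin (TCP) lies midway between the tips of the shut fingers; the grasp point (between the pads) lies 19 mm behind it (env.grasp_offset is the distance from the TCP to the grasp point, in mm); z points along the fingers, y is the line along which they close (so a half turn about z gives the same grasp; the last joint's range is limited). The gripper opens to 91 mm and grips with 3 to 60 N. Pads are 32 mm wide; open, the fingers measure 118 mm over their backs; the gripper's body (76 mm by 178 mm) begins 60 mm behind the grasp point.
Start: joints at [68.64, 18.312, 89.639, -0, 72.044, -1.146], TCP at [198.682, 539.604, 175.276] pointing down, gripper open.
Joint ranges: [-177.97, 177.97], [-48.28, 115.42], [12.27, 149.76], [-77.06, 257.06], [2.81, 150.46], [-146.56, 146.56]. Speed limits (degrees/s): [147.25, 147.25, 180, 180, 180, 180].

INTERFACE

Orientations are given as [roll, pitch, yaw] about the fixed x, y, z axes, in that order (R = Rz(yaw) Ry(pitch) Rx(roll)).
In Python, from workcell import env, optics gives the robot as it stands. The module is installed in compiled form; this text tells all that it offers.
- The arm moves only by the tool send_rows, never from a script. Its argument "targets" is a list that holds one entry, the list of rows, each a list of 7 numbers: the turn, a rotation vector about the world's x, y, z scaled (see below), then the shift along the world's x, y, z scaled (see below), then the closure, from -1 (fully open) to 1 (shut). In form: [[[rx, ry, rz, x, y, z, gripper], ...]]. A call has 1 to 12 rows; each row shifts and turns the commanded pose from where the row before left it; what a row does not reach is not made up. The controller multiplies each number of a shift by 0.2 m and each number of a turn by pi/2 rad. A row lasts 1/10 s, in which the tool goes at most 50 mm and 8.59 degrees, less where a joint would pass 70% of its speed; a pose out of reach is approached as far as the arm can. A call with a number of a shift or a turn outside -1 to 1 is refused whole. A call with a gripper value outside its range is refused whole. The fingers move at their own pace and stop on an object; "grip_force" is the grip in N (left out, the last holds). Time passes only in rows, so rows that do not move let the fingers close. It gives the time, the measured TCP pose, the force, the opening and the grip force at its end, in the units of the state.
- env.state(): the state, without advancing time (a new reading comes with each control period).
- optics.grab_frame(name): name is "side" or "top" or "wrist"; returns (picture, depth): 384x512x3 uint8, red, green, blue; 384x512 float32, mm along the optical axis (not along the pixel's ray), 0 where there is no reading.
- optics.camera_info(name): a dict with "camera_matrix" (3x3 intrinsics, pixels), "R" (3x3) and "t" (3): a world point X has camera coordinates R X + t; the wrist camera has in their place "mount" (4x4, takes a point from camera to tool coordinates, whose origin is the TCP and whose axes are the flange's). Camera axes: x right, y down, z forward; pixel columns grow to the right and rows downward; lengths in mm; the calibration is good to about 2 mm. A picture is of the moment at which its call begins: read the wrist's pose just before it. camera_info takes no time and is no camera call.
- env.job_done(): hands the job in; it is judged then, once.
Trained networks look in the newest picture that a camera, given by its name, has taken for a name from the list of things; names that differ only in an ending like _2 or _b are one class to them, and where a whole thing is asked for, a point or a joint stands for the part that bears it (a point fixed in the world has none). Each returns a list of dicts, best first, with "conf" (0 to 1); they miss things now and then, are a little off and sometimes report something else, mostly with a low value. They report only what shows in the picture. A call takes as long as a camera call. They do not tell look-alikes from the thing itself.
- optics.silhouettes(camera, name): "mask" (384x512 bool, what is visible of it) and "at" ([column, row] in pixels, amid what is visible of it).
- optics.place_of(camera, name): "at" ([column, row] in pixels: a listed point, or the origin of a listed thing).
The state is a dict: "time_s": time; "qpos": joint angles; "qvel": joint speeds; "effort": joint torques, N m; "ee_pos": TCP position; "ee_rot": TCP orientation; "force": force on the tool from outside, world axes, zero at the start; "torque": the same for the moment, N m; "gripper_width": finger opening in mm; "gripper_force": force on a finger pad.
Only numpy, scipy, OpenCV 4.12 (cv2) and the standard library are available. Lean on these libraries where they do the work, as an engineer would, in place of code of your own. Each camera call takes 0.05 s, during which the arm holds its last target. There are 200 camera calls.

TASK

The cover plate on the dark base block hangs loose on one bolt, swung somewhere out of line. Feel the drift pin's tapered point into the larger of the plate's two holes, draw the plate into line with the pin (not with the gripper) and press the pin down through plate and block until its collar is fully home on the plate; then fit the blunt thumb bolt fully home in the smaller hole. Leave both standing, press on the station gently throughout (never more than 50 N), and leave the other parts where they are.

Things in the scene. Friction and masses are not known exactly. Their poses are not given: they have to be found in the camera images.
- station: Station fixed to the table: dark steel block 110 x 156 x 40 mm (x, y, z), origin under its centre, z up. Holes right through it: pin's hole at x -34, y +55 mm, 16.5 mm wide; bolt's hole at x +34, y +55 mm, 13.2 mm wide. The plate that covers it (see plate_pivot) hides them at first. The pose is good to 1 or 2 mm.
- plate_pivot (a point): Axis of the fitted bolt (26 mm wide, standing 34 mm above the plate), at the plate's top face, 50.5 mm above the table; axes of the block. The aluminium plate, 100 x 146 x 10 mm, has the block's two holes, in line when straight (pin's hole 110 mm along +y from here). It starts anywhere from 0.24 rad clockwise to 0.08 anticlockwise (from above), not measured; it turns with 0.4 N m of friction, no spring.
- drift_grip (a point): Drift pin, plain steel, standing point down in one of the three holes of the black rack. This point: on its axis (z up), 26 mm above its collar's underside. Grip 20 mm diameter, from 6 to 50 mm above the collar's underside; collar 26 mm diameter, 6 mm thick; below the collar a shank 15.5 mm diameter for 18 mm, then a taper of 26 mm down to an 11 mm wide flat end.
- bolt_grip (a point): Thumb bolt, steel with a dark head, blunt end, standing in another hole of the rack. This point is on its axis (z, up), 26 mm above the underside of its collar. Head 22 mm diameter, from 6 to 34 mm above the collar's underside; collar 26 mm diameter, 6 mm thick; smooth shank 12.2 mm diameter, 34 mm long, with a 1 mm chamfer at the end. It is simply pushed in, no turning.
- dowel_grip (a point): A short plain dowel with a thin 14 mm stem that stands in the remaining rack hole; not needed, leave it. The point lies on its axis, 26 mm above the underside of its collar.
- rack: Black tool rack, fixed, 60 x 200 x 56 mm (x, y, z), origin under its centre; three holes 17.5 mm wide at y = -66, 0 and +66 mm. Drift pin, bolt and dowel hang in it by their collars, in any order, collars on the top face at 56 mm.
- wrench: A loose open-end wrench lying on the table, 170 mm long; leave it.
- post: A loose aluminium post, 32 mm diameter, 75 mm tall, standing on the table; origin under its centre; leave it.
- bracket: A loose aluminium angle bracket 50 x 50 x 58 mm; origin under its centre; leave it.
- bearing: A loose steel bearing ring, 40 mm across, 14 mm high; leave it.
- gauge: A loose steel gauge block 35 x 9 x 30 mm; leave it.
- driver: A loose screwdriver lying on the table; leave it.
Mind the look-alikes: they are no part of the job. What is shaped like the part that bears drift_grip but yellow is not meant. What is shaped like the part that bears bolt_grip but pink is not meant.

How it is judged (in metres and radians):
On the way, in this order (a step that is already met when the one before it is completed fails the run):
1. the drift pin is fully home in its hole, upright, the plate drawn into line by it, before the bolt is in (z of drift_grip in the frame of station between 0.074 and 0.0785 m and x of drift_grip in the frame of station between -0.037 and -0.031 m and y of drift_grip in the frame of station between 0.052 and 0.058 m and angle between drift_grip's own z axis and vertical below 0.06 rad), for 0.2 s.
2. the bolt is fully home in its hole with the pin still home (all of step 1 and z of bolt_grip in the frame of station between 0.074 and 0.0785 m and x of bolt_grip in the frame of station between 0.031 and 0.037 m and y of bolt_grip in the frame of station between 0.052 and 0.058 m and angle between bolt_grip's own z axis and vertical below 0.06 rad), for 0.2 s.
At the end, for the whole second after the job is handed in: Drift pin and bolt both stand in their holes, collars within 2 mm of the plate's top face, axes within 3 mm of the holes' axes and within 0.06 rad of upright; so the plate is held in line; both are let go (all of step 2); the robot touches nothing.
It fails at once if the fingers themselves push on the station (block or plate) with more than 4 N (contact force between the fingers and station above 4 N).
It fails at once if something presses on the station (block or plate) with more than 50 N (contact force between station and anything else above 50 N).
It fails at once if the dowel is taken from the rack or knocked about (distance of dowel_grip from where it was at the start of the episode above 0.015 m).
It fails at once if the wrench, post, bracket, bearing, gauge block or screwdriver is moved more than 20 mm (distance of any of wrench, post, bracket, bearing, gauge, driver from where it was at the start of the episode above 0.02 m).
It also fails if it takes over 72 s, if anything falls off the work surface, if the arm or the gripper's body presses on something with over 40 N, if the wrist force passes 120 N, or if a joint passes its speed limit or range.

## Working session

There is one attempt and no reset: what is moved stays moved. The work goes in short steps, Python scripts to look and compute and a tool call to move; the robot and the scene stay as the last step left them, time stands still between calls to the robot, and variables do not carry over. Pictures are saved under pics/ and viewed, at most 10 in all, crops included, and the job is handed in when it is done.

Besides the shell and the picture viewer there is one more tool, called after "Emit:" as name([rows], argument=value, ...), one row to a line, values as JSON. send_rows: Moves the arm, as the interface text tells. Its arguments: {"type":"object","properties":{"targets":{"type":"array"},"grip_force":{"type":"number"}},"required":["targets"]}

```bash
mkdir -p pics; cat > h.py <<'E'
import numpy as np, cv2
from workcell import env, optics
from scipy.spatial.transform import Rotation as Ro
def cam(name):
    ci=optics.camera_info(name); K=np.array(ci["camera_matrix"])
    if "mount" in ci:
        s=env.state(); M=np.array(ci["mount"]); Rt=Ro.from_euler('xyz',s["ee_rot"],degrees=True).as_matrix()
        A=Rt@M[:3,:3]; c=Rt@M[:3,3]+np.array(s["ee_pos"])
    else:
        R=np.array(ci["R"]); A=R.T; c=-R.T@np.array(ci["t"])
    return K,A,c
def ray_z(name,px,z):
    K,A,c=cam(name); d=A@np.linalg.solve(K,[px[0],px[1],1]); return c+d*(z-c[2])/d[2]
def proj(name,X):
    K,A,c=cam(name); p=K@(A.T@(np.array(X)-c)); return p[:2]/p[2]
def pt(name,px,depth):
    K,A,c=cam(name); return c+A@np.linalg.solve(K,[px[0],px[1],1])*depth
def save(im,fn,crop=None,scale=1):
    if crop: im=im[crop[1]:crop[3],crop[0]:crop[2]]
    im=cv2.resize(im,None,fx=scale,fy=scale,interpolation=cv2.INTER_CUBIC)
    cv2.imwrite("pics/"+fn,im[:,:,::-1])
E
cat > a.py <<'E'
from h import *
np.set_printoptions(precision=1,suppress=True)
st=env.state(); print(st)
H=dict(station=0,plate_pivot=50.5,drift_grip=82,bolt_grip=82,dowel_grip=82,rack=0,post=0,bracket=0,wrench=0)
ims=[]
for c in("top","side"):
    im,d=optics.grab_frame(c); im=im.copy()
    for n in H:
        for r in optics.place_of(c,n)[:3]:
            if r["conf"]<.2: continue
            print(c,n,np.round(r["conf"],2),np.array(r["at"]),ray_z(c,r["at"],H[n]))
            cv2.circle(im,tuple(int(v) for v in r["at"]),2,(255,0,0),-1)
    save(im,c+"0.png",scale=1.5)
E
python3 a.py
```

```text
{'time_s': 0.0, 'qpos': array([68.6, 18.4, 89.7, -0. , 72. , -1.1]), 'qvel': array([-0. , -0.1,  0. ,  0. , -0.1, -0.1]), 'effort': array([  0. , -41.2, -23.2,   0.1,   0. ,  -0. ]), 'ee_pos': array([198.5, 539. , 174.4]), 'ee_rot': array([-179.9,   -0. ,  159.8]), 'force': array([ 0.1,  0.4, -0.9]), 'torque': array([-0. ,  0. , -0.1]), 'gripper_force': 0.0, 'gripper_width': 91.20499486309357}
top station 0.86 [200.4 191.3] [573.5 139.6   0. ]
top plate_pivot 0.71 [213.2 195.2] [554.2  95.2  50.5]
top drift_grip 0.52 [324.6 163.6] [ 647.  -228.1   82. ]
top drift_grip 0.47 [329.6 191. ] [ 566.7 -242.1   82. ]
top drift_grip 0.41 [347.7 167.8] [ 635.6 -294.9   82. ]
top bolt_grip 0.54 [279.4 154.3] [672.7 -96.8  82. ]
top bolt_grip 0.46 [302.4 192.9] [ 560. -164.   82.]
top dowel_grip 0.59 [282.2 197.6] [ 545.4 -106.1   82. ]
top rack 0.83 [305.4 200.4] [ 550.5 -179.6    0. ]
top rack 0.59 [230.7 142.6] [727.4  51.4   0. ]
top post 0.52 [272.6 140.8] [735.2 -78.    0. ]
top post 0.37 [389.1 170.1] [ 648.2 -435.5    0. ]
top post 0.34 [165.2 240.2] [423.6 239.7   0. ]
top bracket 0.62 
[... 363 characters left out ...]
ift_grip 0.48 [327.8 263.9] [ 641.4 -299.5   82. ]
side drift_grip 0.47 [280.9 246.7] [ 561.1 -236.6   82. ]
side bolt_grip 0.73 [310.6 197.9] [ 661.8 -126.3   82. ]
side bolt_grip 0.67 [270.  226.4] [ 552.5 -180.8   82. ]
side bolt_grip 0.27 [186.3 133.8] [420.1 155.1  82. ]
side dowel_grip 0.47 [256.8 207.2] [ 537.7 -122.6   82. ]
side dowel_grip 0.36 [270.5 246.8] [ 540.1 -231.6   82. ]
side rack 0.74 [270.2 244.6] [ 556.3 -172.7    0. ]
side post 0.78 [330.6 197.1] [738.3 -72.5   0. ]
side bracket 0.78 [307.3 164.7] [716.5  48.2   0. ]
side bracket 0.63 [185.4 133.8] [420.8 247.6   0. ]
side bracket 0.39 [241.  148.1] [560.2 152.7   0. ]
side wrench 0.75 [186.  204.1] [386.2  -6.6   0. ]
```

View pics/top0.png

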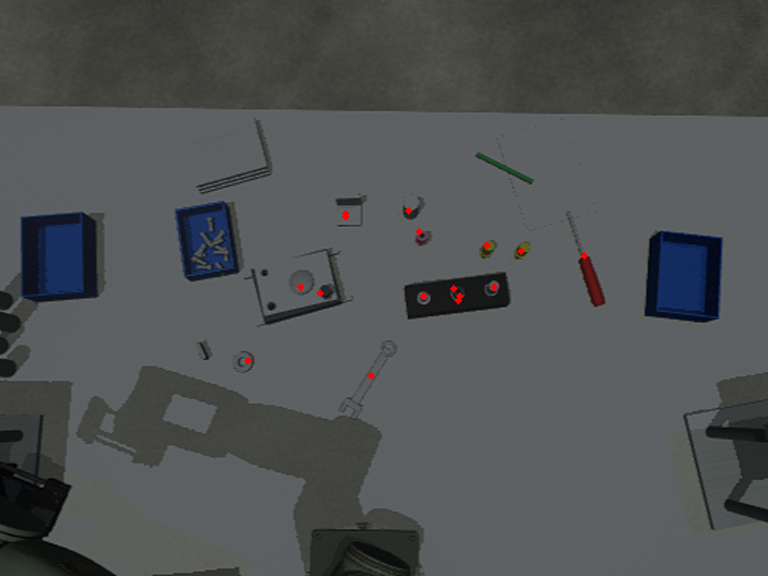

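View pics/side0.png

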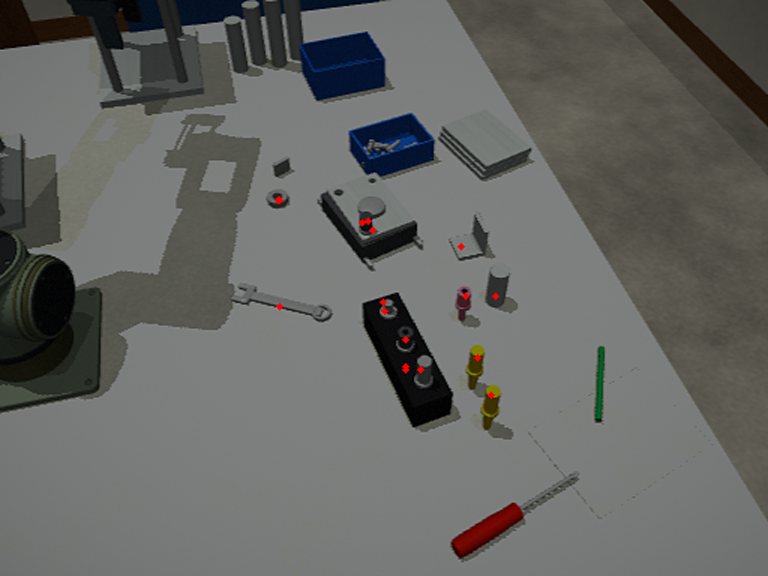

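The top view shows the station at about (300,285) and the rack at (457,297). The drift pin is at the rack's right end (493,287), the dark-headed bolt in the middle (457,293) and the dowel on the left (424,297). The yellow and pink look-alikes stand on the table. The side view agrees. Next I'll go over the station for a close look.

Emit:
send_rows([
  [[0,0,-0.05,0.14,-0.18,0.055,-1],[0,0,-0.05,0.14,-0.18,0.055,-1],[0,0,-0.05,0.14,-0.18,0.055,-1],[0,0,-0.05,0.14,-0.18,0.055,-1],[0,0,-0.05,0.14,-0.18,0.055,-1],[0,0,-0.05,0.14,-0.18,0.055,-1],[0,0,-0.05,0.14,-0.18,0.055,-1],[0,0,-0.05,0.14,-0.18,0.055,-1],[0,0,-0.05,0.14,-0.18,0.055,-1],[0,0,-0.05,0.14,-0.18,0.055,-1],[0,0,-0.05,0.14,-0.18,0.055,-1],[0,0,0,0,0,0,-1]],
])

```text
time_s: 2.2
ee_pos: [510.2, 139.7, 297.3]
ee_rot: [179.8, 0.1, 109.9]
force: [-0.7, 0.6, -0.5]
gripper_width: 90.9
gripper_force: 0.0
```

```bash
cat > b.py <<'E'
from h import *
import sys
np.set_printoptions(precision=1,suppress=True)
st=env.state(); print(st["time_s"],st["ee_pos"],st["ee_rot"],st["qpos"],st["force"])
print(np.array(optics.camera_info("wrist")["mount"]),np.array(optics.camera_info("wrist")["camera_matrix"]))
im,d=optics.grab_frame("wrist"); np.savez(sys.argv[1]+".npz",im=im,d=d,pos=st["ee_pos"],rot=st["ee_rot"]); im=im.copy()
H=dict(station=0,plate_pivot=50.5,drift_grip=82,bolt_grip=82,dowel_grip=82,rack=0)
for n in H:
    for r in optics.place_of("wrist",n)[:2]:
        if r["conf"]<.3: continue
        u=np.array(r["at"]); print(n,np.round(r["conf"],2),u,ray_z("wrist",u,H[n]))
        cv2.circle(im,tuple(int(v) for v in u),2,(255,0,0),-1)
save(im,sys.argv[1]+".png",scale=1.5)
E
python3 b.py w1
```

```text
2.2 [510.2 139.7 297.3] [179.8   0.1 109.9] [14.2 11.  82.4 -0.1 86.4 -5.7] [-0.7  0.6 -0.5]
[[   0.    -1.    -0.3   75.4]
 [   1.     0.    -0.     0.1]
 [   0.    -0.3    1.  -209.8]
 [   0.     0.     0.     1. ]] [[280.4   0.  257.4]
 [  0.  280.4 190.8]
 [  0.    0.    1. ]]
station 0.97 [287.2 163.7] [562.5 148.8   0. ]
plate_pivot 0.93 [268.9 202.3] [549.1  83.7  50.5]
bolt_grip 0.6 [224.7 329.8] [ 556.1 -161.8   82. ]
bolt_grip 0.47 [292.5 309.2] [654.9 -77.9  82. ]
dowel_grip 0.76 [230.2 299.6] [544.9 -97.8  82. ]
rack 0.72 [231.1 301.8] [ 561.2 -162.9    0. ]
```

View pics/w1.png

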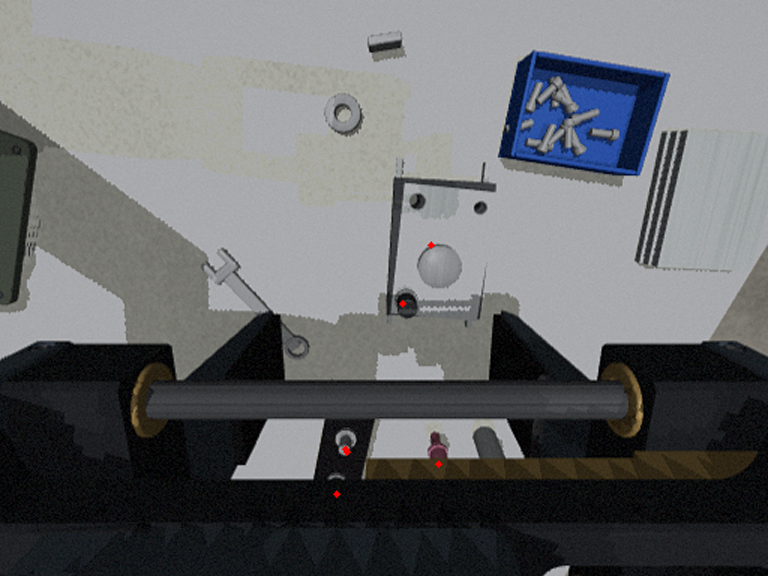

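The wrist view shows the plate swung clockwise, to the right at its top. The larger hole is at (417,201), the smaller at (480,208) and the pivot bolt at (405,300). I'll measure these from the depth data.

```bash
cat > c.py <<'E'
from h import *
import sys
np.set_printoptions(precision=1,suppress=True)
f=np.load(sys.argv[1]+".npz"); im=f["im"];d=f["d"]
K,A,c=cam("wrist")
v,u=np.mgrid[0:384,0:512]
P=c+ (np.linalg.solve(K,np.stack([u.ravel(),v.ravel(),np.ones(u.size)]))*d.ravel()).T@A.T
P=P.reshape(384,512,3); Z=P[...,2]
roi=np.zeros_like(Z,bool); roi[110:216,245:345]=True
g=im.max(2).astype(int)
top=roi&(Z>80)&(Z<89); q=P[top]; print("pivot top",len(q),q.mean(0),q.min(0),q.max(0), cv2.minEnclosingCircle(q[:,:2].astype(np.float32)))
# holes
for nm,(cu,cv_) in dict(big=(278,134),small=(320,138.5)).items():
    w=9; s=g[int(cv_)-w:int(cv_)+w+1,int(cu)-w:int(cu)+w+1]
    cu0,cv0=int(cu)-w,int(cv_)-w
    m=(s<100).astype(np.uint8); n,l,stt,ce=cv2.connectedComponentsWithStats(m)
    k=1+np.argmax(stt[1:,4]); cc=ce[k]+[cu0,cv0]
    mm=np.argwhere(l==k)[:,::-1]+[cu0,cv0]
    X=np.array([ray_z("wrist",p,50.5) for p in mm]); 
    print(nm,cc,stt[k],ray_z("wrist",cc,50.5),cv2.minEnclosingCircle(X[:,:2].astype(np.float32)), s.min(),s.max(), len(mm)*np.median(d[roi])**2/280.4**2)
# classes
for lo,hi in((36,44),(47,54)):
    m=roi&(Z>lo)&(Z<hi); q=P[m][:,:2].astype(np.float32); print(lo,len(q),"medz",np.median(P[m][:,2]),cv2.minAreaRect(q))
cls=np.zeros((384,512,3),np.uint8); cls[(Z>36)&(Z<44)]=(255,0,0); cls[(Z>=47)&(Z<54)]=(0,255,0); cls[(Z>80)]=(0,0,255); cls[(Z>4)&(Z<36)]=(120,120,0)
save(np.hstack([cls[100:230,230:360],im[100:230,230:360]]),sys.argv[1]+"c.png",scale=3)
E
python3 c.py w1
```

```text
pivot top 142 [549.1  90.8  83. ] [538.9  80.8  80.1] [559.6 101.1  85.1] ((549.3251342773438, 90.18274688720703), 10.944188117980957)
big [278.  133.9] [ 4  4 11 11 85] [521.4 196.5  50.5] ((521.5054931640625, 196.50405883789062), 8.200667381286621) 6 180 245.47433
small [319.8 138.2] [ 5  5  9  9 56] [586.6 213.6  50.5] ((586.654541015625, 213.6922607421875), 6.6649932861328125) 9 181 161.72427
36 799 medz 38.892787490738044 ((565.5606689453125, 152.80859375), (110.0500717163086, 156.1752471923828), 17.24643325805664)
47 4217 medz 49.15668723330759 ((568.318359375, 152.08682250976562), (100.23872375488281, 146.01670837402344), 14.768416404724121)
```

View pics/w1c.png

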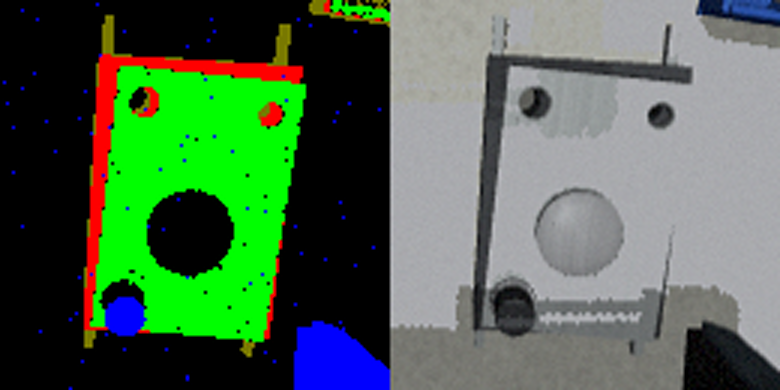

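The measurements are consistent:
- **Block:** 110.05 x 156.2 mm, centre (565.6, 152.8), yaw 17.25°.
- **Plate:** swung 2.5° clockwise.
- **Pivot and holes:** they agree with the model.
- **Targets:** pin's hole in the block at (516.8, 195.2), now at (521.4, 196.5) in the plate; bolt's hole at (581.7, 215.4).

Next I'll look at the rack.

Emit:
send_rows([
  [[0,0,0,0,-0.24,0,-1],[0,0,0,0,-0.24,0,-1],[0,0,0,0,-0.24,0,-1],[0,0,0,0,-0.24,0,-1],[0,0,0,0,-0.24,0,-1],[0,0,-0.05,0,-0.24,0,-1],[0,0,-0.05,0,-0.24,0,-1],[0,0,0,0,0,0,-1]],
])

```text
time_s: 3.35
ee_pos: [506.3, -196.6, 295.5]
ee_rot: [-179.9, 0.1, 101.0]
force: [-0.1, 0.9, -0.2]
gripper_width: 91.1
gripper_force: 0.0
```

```bash
python3 b.py w2
```

```text
3.35 [ 506.3 -196.6  295.5] [-179.9    0.1  101. ] [-22.3  12.5  80.7  -0.1  86.8 -33.3] [-0.1  0.9 -0.2]
[[   0.    -1.    -0.3   75.5]
 [   1.     0.    -0.     0.2]
 [   0.    -0.3    1.  -209.8]
 [   0.     0.     0.     1. ]] [[280.4   0.  257.4]
 [  0.  280.4 190.8]
 [  0.    0.    1. ]]
plate_pivot 0.55 [299.6 280. ] [ 626.9 -393.5   50.5]
drift_grip 0.78 [288.3 191.7] [ 563.  -224.1   82. ]
drift_grip 0.74 [297.5 108.5] [547.6 -99.3  82. ]
bolt_grip 0.63 [290.6 154.7] [ 553.3 -166.6   82. ]
bolt_grip 0.57 [374.7 124.8] [664.6 -98.9  82. ]
dowel_grip 0.6 [297.3 104.8] [546.3 -94.2  82. ]
rack 0.84 [289.4 148.8] [ 560.7 -166.5    0. ]
```

View pics/w2.png

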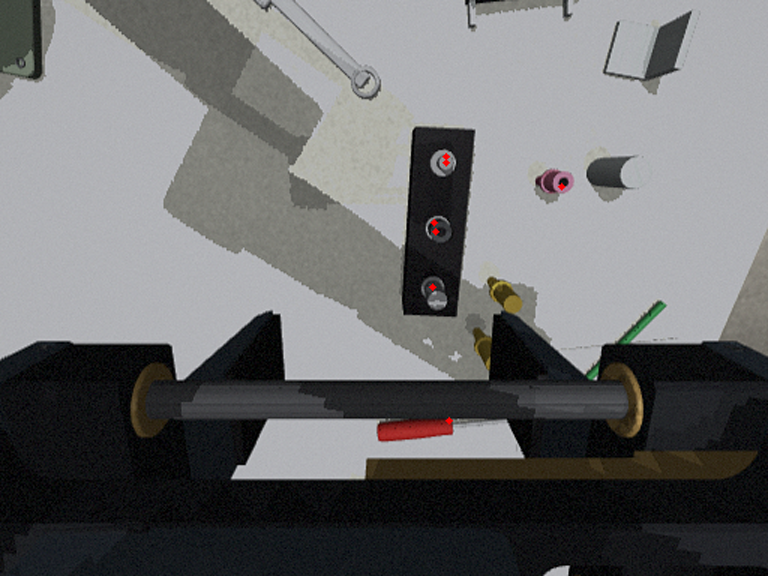

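The rack shows with the dowel at the top (444,162), the dark bolt in the middle (438,229) and the tall drift pin at the bottom (434,294). I'll fit the rack and the part tops from the depth data.

```bash
cat > d.py <<'E'
from h import *
np.set_printoptions(precision=1,suppress=True)
f=np.load("w2.npz"); d=f["d"]
K,A,c=cam("wrist")
v,u=np.mgrid[0:384,0:512]
P=(c+(np.linalg.solve(K,np.stack([u.ravel(),v.ravel(),np.ones(u.size)]))*d.ravel()).T@A.T).reshape(384,512,3); Z=P[...,2]
roi=np.zeros_like(Z,bool); roi[78:215,262:322]=True
m=roi&(Z>51)&(Z<58); q=P[m][:,:2].astype(np.float32); r=cv2.minAreaRect(q); print(len(q),np.median(P[m][:,2]),r)
for nm,(a,b,lo,hi) in dict(pin=(180,210,102,110),bolt=(140,165,85,93),dowel=(90,120,62,110)).items():
    mm=roi.copy(); mm[:a]=0; mm[b:]=0; mm&=(Z>lo)&(Z<hi); q=P[mm]; print(nm,len(q),q.mean(0),cv2.minEnclosingCircle(q[:,:2].astype(np.float32)))
E
python3 d.py
```

```text
3246 57.07226389366747 ((556.405517578125, -163.75308227539062), (60.26408386230469, 200.01141357421875), 8.699548721313477)
pin 140 [ 565.7 -228.3  106.8] ((566.0636596679688, -229.00399780273438), 9.856056213378906)
bolt 165 [ 556.  -163.6   91.1] ((556.4010009765625, -163.7505340576172), 10.793237686157227)
dowel 225 [545.4 -98.8  70.6] ((546.4053344726562, -98.39258575439453), 12.691568374633789)
```

Emit:
send_rows([
  [[0,0,0,0.15,-0.081,0,-0.1],[0,0,0,0.15,-0.081,0,-0.1],[0,0,0,0,0,-0.2,-0.1],[0,0,0,0,0,-0.2,-0.1],[0,0,0,0,0,-0.2,-0.1],[0,0,0,0,0,-0.2,-0.1],[0,0,0,0,0,0,-0.1],[0,0,0,0,0,0,-0.1]],
])

```text
time_s: 4.5
ee_pos: [567.2, -224.1, 137.0]
ee_rot: [180.0, 0.0, 101.4]
force: [0.1, -0.6, 0.9]
gripper_width: 50.1
gripper_force: 0.0
```

Emit:
send_rows([
  [[0,0,0,-0.005,-0.025,0,-0.1],[0,0,0,0,0,-0.17,-0.1],[0,0,0,0,0,-0.17,-0.1],[0,0,0,0,0,0,-0.1]],
])

```text
time_s: 4.9
ee_pos: [563.9, -229.3, 66.6]
ee_rot: [-179.8, -0.2, 101.3]
force: [0.0, 0.4, 0.6]
gripper_width: 50.3
gripper_force: 0.0
```

Emit:
send_rows([
  [[0,0,0,0,0,0.01,1],[0,0,0,0,0,0,1],[0,0,0,0,0,0,1],[0,0,0,0,0,0,1],[0,0,0,0,0,0,1],[0,0,0,0,0,0,1]],
], grip_force=60)

```text
time_s: 5.5
ee_pos: [565.8, -229.8, 70.6]
ee_rot: [180.0, 0.0, 101.3]
force: [0.1, 0.5, -0.2]
gripper_width: 4.7
gripper_force: 0.0
```

```bash
python3 b.py w3
```

```text
5.5 [ 565.8 -229.8   70.6] [180.    0.  101.3] [-23.2  26.   93.4   0.   60.5 -34.5] [ 0.1  0.5 -0.2]
[[   0.    -1.    -0.3   75.5]
 [   1.     0.    -0.     0.2]
 [   0.    -0.3    1.  -209.8]
 [   0.     0.     0.     1. ]] [[280.4   0.  257.4]
 [  0.  280.4 190.8]
 [  0.    0.    1. ]]
station 0.5 [468.1  68.8] [734.2 -79.1   0. ]
drift_grip 0.94 [352.5 228.5] [ 638.6 -224.8   82. ]
drift_grip 0.72 [256.3 226.1] [ 566.4 -237.2   82. ]
bolt_grip 0.75 [261.5 135.9] [ 556.8 -170.4   82. ]
bolt_grip 0.71 [430.9  70.1] [ 657.  -107.1   82. ]
dowel_grip 0.67 [268.   30.3] [ 547.7 -105.2   82. ]
rack 0.75 [262.9 130.3] [ 559.4 -170.9    0. ]
```

View pics/w3.png

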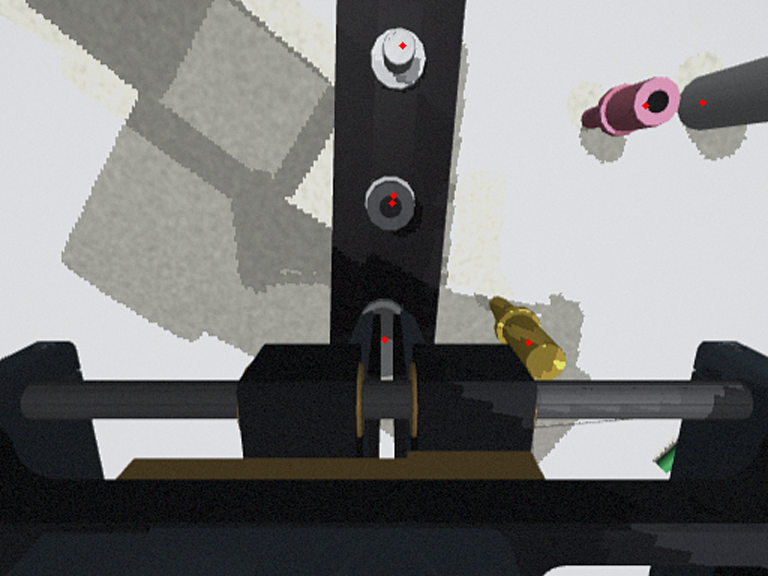

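Emit:
send_rows([
  [[0,0,0,0,0,0,1],[0,0,0,0,0,0,1]],
])

```text
time_s: 6.05
ee_pos: [565.7, -229.8, 70.2]
ee_rot: [180.0, -0.0, 101.3]
force: [0.3, 0.3, -0.1]
gripper_width: 0.8
gripper_force: 0.0
```

```bash
cat > e.py <<'E'
from h import *
np.set_printoptions(precision=1,suppress=True)
f=np.load("w3.npz"); d=f["d"]
print("collar ctr expected px",proj("wrist",[566.2,-229,62]),"top",proj("wrist",[566.2,-229,106]))
for p in [(256,204),(257,222),(257,230),(257,240),(256,250),(245,225),(270,225),(258,300),(355,235),(359,240)]: print(p,pt("wrist",p,d[p[1],p[0]]))
E
python3 e.py
```

```text
collar ctr expected px [258.1 207.4] top [258.2 228.8]
(256, 204) [ 564.  -226.6   61.4]
(257, 222) [ 564.7 -226.   102. ]
(257, 230) [ 565.6 -230.1  105.8]
(257, 240) [ 567.  -237.4  105.6]
(256, 250) [ 567.8 -244.5  106.3]
(245, 225) [ 555.8 -213.9  140. ]
(270, 225) [ 569.  -211.2  140.2]
(258, 300) [ 592.8 -361.4   -0.3]
(355, 235) [ 636.4 -225.    94.3]
(359, 240) [ 640.8 -228.6   93.3]
```

```bash
cat > f.py <<'E'
from h import *
np.set_printoptions(precision=0,suppress=True,linewidth=250)
im,d=optics.grab_frame("wrist"); np.savez("w4.npz",im=im,d=d)
for r in (208,214,220,226,232,238,244,250,256,262,285):
    print(r,[tuple(np.round(pt("wrist",(c,r),d[r,c])).astype(int)) for c in range(232,285,6)])
im2,_=optics.grab_frame("side")
u=proj("side",[566,-229,80]).astype(int); print(u)
s=cv2.resize(im2[u[1]-60:u[1]+60,u[0]-60:u[0]+60],(480,480),interpolation=cv2.INTER_CUBIC)
w=cv2.resize(im[180:300,200:320],(480,480)) ; print(w.shape)
a=np.hstack([s,w[:,:]])[:, :]; a=cv2.resize(a,(800,400)); save(a,"w4.png")
E
python3 f.py
```

```text
208 [(np.int64(545), np.int64(-236), np.int64(55)), (np.int64(550), np.int64(-234), np.int64(57)), (np.int64(555), np.int64(-231), np.int64(63)), (np.int64(558), np.int64(-213), np.int64(113)), (np.int64(564), np.int64(-226), np.int64(73)), (np.int64(569), np.int64(-227), np.int64(68)), (np.int64(569), np.int64(-211), np.int64(113)), (np.int64(580), np.int64(-229), np.int64(55)), (np.int64(585), np.int64(-228), np.int64(56))]
214 [(np.int64(546), np.int64(-241), np.int64(57)), (np.int64(551), np.int64(-240), np.int64(55)), (np.int64(555), np.int64(-214), np.int64(123)), (np.int64(558), np.int64(-214), np.int64(122)), (np.int64(562), np.int64(-214), np.int64(119)), (np.int64(565), np.int64(-214), np.int64(118)), (np.int64(569), np.int64(-212), np.int64(122)), (np.int64(581), np.int64(-234), np.int64(56)), (np.int64(586), np.int64(-233), np.int64(56))]
220 [(np.int64(547), np.int64(-246), np.int64(57)), (np.int64(552), np.int64(-245), np.int64(56)), (np.int64(555), np.int64(-214), np.int64(133)), (np.int64(558), np.int64(-213), np.int64(133)), (np.int64(562), np.int64(-215), np.int64(1
[... 3014 characters left out ...]
(np.int64(559), np.int64(-198), np.int64(205)), (np.int64(561), np.int64(-198), np.int64(204)), (np.int64(562), np.int64(-196), np.int64(208)), (np.int64(563), np.int64(-193), np.int64(211)), (np.int64(565), np.int64(-193), np.int64(212))]
285 [(np.int64(553), np.int64(-203), np.int64(211)), (np.int64(555), np.int64(-202), np.int64(211)), (np.int64(556), np.int64(-202), np.int64(212)), (np.int64(563), np.int64(-233), np.int64(165)), (np.int64(566), np.int64(-232), np.int64(165)), (np.int64(568), np.int64(-232), np.int64(165)), (np.int64(563), np.int64(-202), np.int64(209)), (np.int64(565), np.int64(-201), np.int64(210)), (np.int64(566), np.int64(-200), np.int64(211))]
[282 243]
(480, 480, 3)
```

View pics/w4.png

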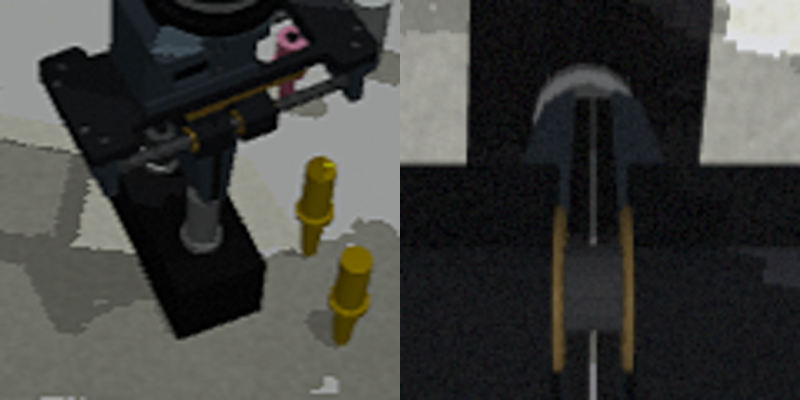

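```bash
cat > g.py <<'E'
from h import *
np.set_printoptions(precision=0,suppress=True,linewidth=200)
print("grasp_offset",env.grasp_offset, env.state()["ee_pos"])
def cloud(name,d):
    K,A,c=cam(name); v,u=np.mgrid[0:384,0:512]
    return (c+(np.linalg.solve(K,np.stack([u.ravel(),v.ravel(),np.ones(u.size)]))*d.ravel()).T@A.T).reshape(384,512,3)
d=np.load("w4.npz")["d"]; P=cloud("wrist",d); m=(abs(P[...,0]-566)<20)&(P[...,1]>-220)&(P[...,1]<-205)&(P[...,2]>62)
print("wrist finger front zs",np.percentile(P[m][:,2],[0,1,5,20,50]))
print("TCP px",proj("wrist",env.state()["ee_pos"]))
im,d=optics.grab_frame("side"); P=cloud("side",d)
u=proj("side",[566,-229,80]); print("side px pin top",proj("side",[566,-229,106]),"grip",u)
for r in range(215,260,3):
    c=int(round(u[0])); print(r,[tuple(int(x) for x in P[r,k]) for k in (c-5,c-2,c+1,c+4)])
E
python3 g.py
```

```text
grasp_offset 18.8 [ 566. -230.   70.]
wrist finger front zs [108. 116. 132. 211. 225.]
TCP px [257. 212.]
side px pin top [283. 237.] grip [282. 244.]
215 [(542, -260, 225), (548, -259, 221), (555, -254, 212), (561, -253, 210)]
218 [(544, -256, 210), (549, -258, 210), (555, -256, 206), (560, -260, 209)]
221 [(543, -258, 204), (547, -265, 211), (552, -265, 209), (557, -267, 211)]
224 [(541, -264, 203), (546, -268, 207), (551, -270, 208), (557, -270, 205)]
227 [(540, -269, 200), (545, -271, 202), (550, -273, 202), (557, -270, 196)]
230 [(552, -231, 136), (547, -268, 187), (559, -248, 157), (566, -245, 150)]
233 [(553, -228, 122), (554, -245, 144), (560, -245, 143), (567, -244, 139)]
236 [(566, -189, 54), (555, -244, 132), (560, -247, 135), (567, -246, 131)]
239 [(564, -197, 53), (556, -240, 117), (561, -246, 123), (568, -245, 119)]
242 [(562, -204, 53), (557, -239, 105), (560, -248, 116), (568, -245, 109)]
245 [(560, -212, 54), (556, -243, 99), (562, -245, 100), (568, -245, 97)]
248 [(557, -220, 54), (557, -242, 87), (562, -246, 91), (569, -245, 86)]
251 [(553, -234, 65), (557, -243, 78), (562, -246, 80), (570, -242, 70)]
254 [(552, -238, 59), (557, -243, 66), (563, -245, 66), (571, -241, 57)]
257 [(552, -240, 52), (557, -246, 59), (562, -250, 63), (569, -247, 56)]
```

The fingers shut above the pin. The side view shows the whole pin below the fingertips, and depth puts the tips at z≈108 while the reported TCP z is 70. So the reported TCP seems to lie about 38 mm beyond the real tips. The pin also sits nearer y≈-236, because the earlier picture was taken while the arm was still settling. I'll refit from the static frame.

```bash
cat > d2.py <<'E'
from h import *
np.set_printoptions(precision=1,suppress=True)
d=np.load("w4.npz")["d"]
K,A,c=cam("wrist"); s=env.state(); print(s["ee_pos"],s["ee_rot"],s["qvel"],c)
v,u=np.mgrid[0:384,0:512]
P=(c+(np.linalg.solve(K,np.stack([u.ravel(),v.ravel(),np.ones(u.size)]))*d.ravel()).T@A.T).reshape(384,512,3); Z=P[...,2]
roi=np.zeros_like(Z,bool); roi[0:228,200:330]=True
m=roi&(Z>51)&(Z<60); print(np.median(P[m][:,2]))
# left/right long edges
for r in (20,60,100,140,180): 
    k=np.flatnonzero(m[r]); print(r,P[r,k[0]],P[r,k[-1]])
for nm,(a,b,lo,hi) in dict(bolt=(110,160,86,96),boltcollar=(110,160,60,66),dowelcollar=(15,65,60,66),doweltop=(15,65,72,110)).items():
    mm=roi.copy(); mm[:a]=0; mm[b:]=0; mm&=(Z>lo)&(Z<hi); q=P[mm]; print(nm,len(q),q.mean(0),cv2.minEnclosingCircle(q[:,:2].astype(np.float32)))
tb=(Z>-6)&(Z<6); print("table z med",np.median(Z[tb]))
E
python3 d2.py
```

```text
[ 565.7 -229.8   70.3] [180.   -0.  101.3] [-0.1 -0.1  0.  -0.1  0.   0.1] [ 551.  -155.8  280. ]
56.30464691401967
20 [515.3 -98.3  56.2] [573.6 -86.8  56.9]
60 [ 518.9 -124.2   56.4] [ 577.1 -112.5   56.3]
100 [ 523.6 -151.7   57.2] [ 581.5 -140.1   56.8]
140 [ 527.6 -181.5   56.4] [ 585.8 -170.    55.3]
180 [ 532.1 -213.6   56.3] [ 590.1 -202.2   55.6]
bolt 818 [ 555.8 -170.6   90.3] ((555.7965698242188, -170.84158325195312), 10.86349105834961)
boltcollar 119 [ 553.4 -163.4   62.3] ((555.5040893554688, -170.35720825195312), 12.838664054870605)
dowelcollar 645 [ 546.7 -108.2   62.3] ((546.5829467773438, -105.5760498046875), 13.020708084106445)
doweltop 469 [ 546.5 -106.4   81.5] ((546.2918090820312, -105.77505493164062), 7.140110015869141)
table z med 0.29416848453379885
```

Emit:
send_rows([
  [[0,0,0,0,0,0.02,-0.1],[0,0,0,-0.002,-0.029,0,-0.1],[0,0,0,0,0,0,-0.1],[0,0,0,0,0,0,-0.1],[0,0,0,0,0,0,-0.1],[0,0,0,0,0,0,-0.1],[0,0,0,0,0,-0.06,-0.1],[0,0,0,0,0,-0.06,-0.1],[0,0,0,0,0,0,-0.1]],
])

```text
time_s: 7.1
ee_pos: [563.4, -234.7, 47.5]
ee_rot: [-179.8, -0.2, 101.3]
force: [-0.6, -0.2, 0.2]
gripper_width: 50.4
gripper_force: 0.0
```

Emit:
send_rows([
  [[0,0,0,0,0,-0.04,-0.1],[0,0,0,0,0,-0.04,-0.1],[0,0,0,0,0,0,-0.1],[0,0,0,0,0,0,-0.1],[0,0,0,0,0,0,-0.1]],
])

```text
time_s: 7.6
ee_pos: [565.6, -235.7, 34.6]
ee_rot: [180.0, 0.0, 101.3]
force: [0.2, 0.3, 0.0]
gripper_width: 49.9
gripper_force: 0.0
```

Emit:
send_rows([
  [[0,0,0,0,0,0,1],[0,0,0,0,0,0,1],[0,0,0,0,0,0,1],[0,0,0,0,0,0,1],[0,0,0,0,0,0,1],[0,0,0,0,0,0,1],[0,0,0,0,0,0,1]],
], grip_force=60)

```text
time_s: 8.3
ee_pos: [565.3, -235.6, 34.4]
ee_rot: [180.0, 0.0, 101.3]
force: [-0.4, 0.1, 0.3]
gripper_width: 19.1
gripper_force: 60.0
```

Emit:
send_rows([
  [[0,0,0,0,0,0.15,1],[0,0,0,0,0,0.2,1],[0,0,0,0,0,0.23,1],[0,0,0.01,0,0.21,0,1],[0,0,0.01,0,0.21,0,1],[0,0,0.01,0,0.21,0,1],[0,0,0.01,0,0.21,0,1],[0,0,0.01,0,0.21,0,1],[0,0,0.01,0,0.21,0,1],[0,0,0.006,0,0.21,0,1],[0,0,0,0,0,0,1],[0,0,0,0,0,0,1]],
])

```text
time_s: 9.5
ee_pos: [564.9, 59.0, 149.8]
ee_rot: [-179.9, 0.0, 107.4]
force: [0.3, -0.1, -0.5]
gripper_width: 19.0
gripper_force: 60.0
```

Emit:
send_rows([
  [[0,0,0,0,0,0,1],[0,0,0,0,0,0,1],[0,0,0,0,0,0,1]],
])

```text
time_s: 9.8
ee_pos: [565.3, 57.3, 150.2]
ee_rot: [-180.0, 0.0, 107.1]
force: [-0.2, 0.5, -2.2]
gripper_width: 18.9
gripper_force: 60.0
```

```bash
python3 b.py w5
```

```text
9.8 [565.3  57.3 150.2] [-180.     0.   107.1] [  4.6  18.7  92.9  -0.   68.5 -12.5] [-0.2  0.5 -2.2]
[[   0.    -1.    -0.3   75.4]
 [   1.     0.    -0.     0.1]
 [   0.    -0.3    1.  -209.8]
 [   0.     0.     0.     1. ]] [[280.4   0.  257.4]
 [  0.  280.4 190.8]
 [  0.    0.    1. ]]
station 0.73 [284.3 105.8] [572.2 147.3   0. ]
plate_pivot 0.74 [253.  157.7] [552.6  82.5  50.5]
drift_grip 0.85 [257.  237.8] [581.1   5.7  82. ]
bolt_grip 0.5 [260.1 236.8] [583.9   7.9  82. ]
dowel_grip 0.57 [254.7 239.7] [579.4   3.1  82. ]
```

View pics/w5.png

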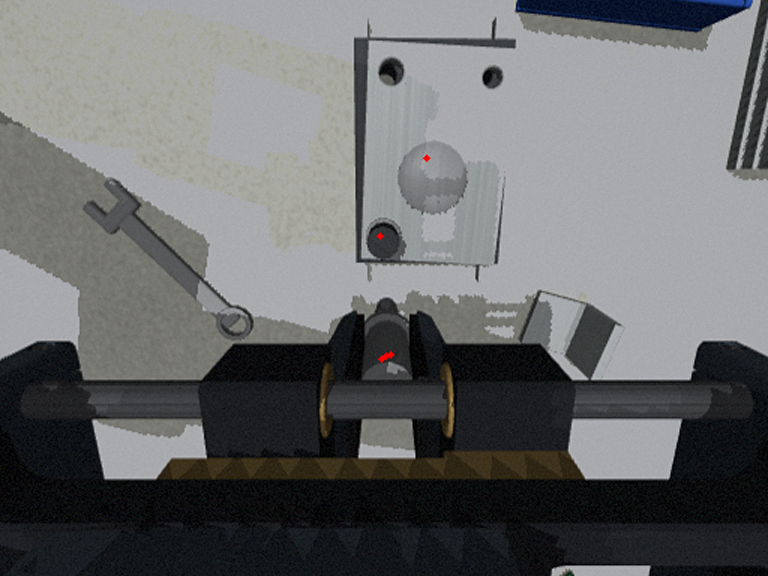

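The view is clear: large hole at (391,71), small hole at (492,76), pivot bolt at (385,240), and the pin upright in the grip with its tip at (387,303). I'll refit from this static frame.

```bash
cat > c2.py <<'E'
from h import *
np.set_printoptions(precision=1,suppress=True)
f=np.load("w5.npz"); im=f["im"];d=f["d"]; K,A,c=cam("wrist"); s=env.state()
v,u=np.mgrid[0:384,0:512]
P=(c+(np.linalg.solve(K,np.stack([u.ravel(),v.ravel(),np.ones(u.size)]))*d.ravel()).T@A.T).reshape(384,512,3); Z=P[...,2]
roi=np.zeros_like(Z,bool); roi[20:180,225:350]=True
g=im.max(2).astype(int)
q=P[roi&(Z>81)&(Z<89)]; print("pivot top",len(q),q.mean(0), cv2.minEnclosingCircle(q[:,:2].astype(np.float32)))
for nm,(cu,cw) in dict(big=(261,47),small=(328,51)).items():
    w=13; sub=g[cw-w:cw+w+1,cu-w:cu+w+1]
    n,l,stt,ce=cv2.connectedComponentsWithStats((sub<90).astype(np.uint8)); k=1+np.argmax(stt[1:,4])
    X=np.array([ray_z("wrist",p,50.5) for p in np.argwhere(l==k)[:,::-1]+[cu-w,cw-w]])
    print(nm,stt[k],X.mean(0),cv2.minEnclosingCircle(X[:,:2].astype(np.float32)))
for lo,hi in((37,44),(47.5,54)):
    m=roi&(Z>lo)&(Z<hi); q=P[m][:,:2].astype(np.float32); r=cv2.minAreaRect(q); print(lo,len(q),np.median(P[m][:,2]),r)
    if lo==37:
        a=np.radians(r[2]); R=np.array([[np.cos(a),-np.sin(a)],[np.sin(a),np.cos(a)]])
        for n,p in dict(pivot=(-34,-55),pin=(-34,55),bolt=(34,55)).items(): print(n,R@p+r[0])
t=np.array(s["ee_pos"]); print("tip px expected",proj("wrist",t-[0,0,22.4]),proj("wrist",t+[0,0,21.6]))
E
python3 c2.py
```

```text
pivot top 371 [554.3  85.6  84.7] ((554.2713012695312, 85.3614730834961), 10.871317863464355)
big [  4   5  17  18 196] [527.4 192.7  50.5] ((527.0763549804688, 191.7664031982422), 8.480141639709473)
small [  7   7  13  14 145] [592.9 208.4  50.5] ((593.1788940429688, 208.2148895263672), 6.6518144607543945)
37 1729 40.36301967855087 ((571.1618041992188, 147.85032653808594), (110.30842590332031, 156.4052734375), 16.748397827148438)
pivot [554.5  85.4]
pin [522.8 190.7]
bolt [587.9 210.3]
47.5 11187 50.815389232240534 ((573.8491821289062, 147.03277587890625), (100.36597442626953, 146.3258056640625), 14.278901100158691)
tip px expected [257.3 202.9] [257.3 221.8]
```

Emit:
send_rows([
  [[0,0,0,-0.063,0.224,0,1],[0,0,0,-0.063,0.224,0,1],[0,0,0,-0.064,0.225,0,1],[0,0,0,0,0,-0.17,1],[0,0,0,0,0,-0.17,1],[0,0,0,0,0,0,1],[0,0,0,0,0,0,1],[0,0,0,0,0,0,1],[0,0,0,0,0,0,1]],
])

```text
time_s: 11.05
ee_pos: [528.8, 193.1, 84.2]
ee_rot: [179.8, -0.0, 107.2]
force: [0.2, -0.1, -2.3]
gripper_width: 19.1
gripper_force: 60.0
```

```bash
cat > s.py <<'E'
from h import *
np.set_printoptions(precision=2,suppress=True)
s=env.state(); print({k:np.round(s[k],2) for k in("time_s","ee_pos","ee_rot","force","torque","qvel")})
E
python3 s.py
```

```text
{'time_s': np.float64(11.05), 'ee_pos': array([528.78, 193.13,  84.19]), 'ee_rot': array([179.78,  -0.01, 107.19]), 'force': array([ 0.17, -0.1 , -2.33]), 'torque': array([-0.  ,  0.06, -0.  ]), 'qvel': array([-0.03,  0.1 ,  0.6 ,  0.03, -0.09,  0.  ])}
```

Emit:
send_rows([
  [[0,0,0,-0.007,-0.006,-0.03,1],[0,0,0,0,0,0,1],[0,0,0,0,0,-0.02,1],[0,0,0,0,0,-0.02,1],[0,0,0,0,0,0,1],[0,0,0,0,0,0,1],[0,0,0,0,0,0,1]],
])

```text
time_s: 11.75
ee_pos: [526.0, 191.9, 68.3]
ee_rot: [180.0, 0.0, 107.2]
force: [-0.7, 0.3, -1.1]
gripper_width: 18.8
gripper_force: 60.0
```

Emit:
send_rows([
  [[0,0,0,0,0,-0.01,1],[0,0,0,-0.008,-0.003,0,1],[0,0,0,-0.008,-0.003,0,1],[0,0,0,0,0,0,1],[0,0,0,0,0,0,1],[0,0,0,0,0,0,1]],
])

```text
time_s: 12.35
ee_pos: [523.5, 190.8, 66.6]
ee_rot: [179.9, 0.0, 107.2]
force: [3.5, 1.0, -2.0]
gripper_width: 19.0
gripper_force: 60.0
```

Emit:
send_rows([
  [[0,0,0,-0.003,0,-0.01,1],[0,0,0,0,0,-0.01,1],[0,0,0,0,0,-0.01,1],[0,0,0,0,0,0,1],[0,0,0,0,0,0,1]],
])

```text
time_s: 12.85
ee_pos: [522.0, 190.5, 60.2]
ee_rot: [-180.0, 0.0, 107.2]
force: [3.6, -0.4, -0.6]
gripper_width: 18.9
gripper_force: 60.0
```

Emit:
send_rows([
  [[0,0,0,0.002,0,-0.01,1],[0,0,0,0,0,-0.01,1],[0,0,0,0,0,-0.01,1],[0,0,0,0,0,-0.01,1],[0,0,0,0,0,0,1],[0,0,0,0,0,0,1]],
])

```text
time_s: 13.45
ee_pos: [522.2, 190.5, 51.9]
ee_rot: [-180.0, 0.0, 107.2]
force: [4.3, -0.9, -2.2]
gripper_width: 19.0
gripper_force: 60.0
```

Emit:
send_rows([
  [[0,0,0,0,0,-0.01,1],[0,0,0,0,0,-0.01,1],[0,0,0,0,0,-0.01,1],[0,0,0,0,0,0,1],[0,0,0,0,0,0,1]],
])

```text
time_s: 13.95
ee_pos: [522.3, 190.4, 46.0]
ee_rot: [-180.0, 0.0, 107.2]
force: [3.1, -0.9, -1.3]
gripper_width: 19.0
gripper_force: 60.0
```

Emit:
send_rows([
  [[0,0,0,0,0,-0.01,1],[0,0,0,0,0,-0.01,1],[0,0,0,0,0,-0.01,1],[0,0,0,0,0,0,1],[0,0,0,0,0,0,1]],
])

```text
time_s: 14.45
ee_pos: [522.3, 190.5, 39.9]
ee_rot: [-180.0, 0.0, 107.2]
force: [3.7, 0.1, -2.3]
gripper_width: 19.0
gripper_force: 60.0
```

Emit:
send_rows([
  [[0,0,0,0,0,-0.01,1],[0,0,0,0,0,-0.01,1],[0,0,0,0,0,-0.005,1],[0,0,0,0,0,0,1],[0,0,0,0,0,0,1]],
])

```text
time_s: 14.95
ee_pos: [522.4, 190.6, 35.1]
ee_rot: [-180.0, 0.0, 107.2]
force: [3.8, -1.6, -1.8]
gripper_width: 19.3
gripper_force: 60.0
```

Emit:
send_rows([
  [[0,0,0,0,0,-0.01,1],[0,0,0,0,0,-0.01,1],[0,0,0,0,0,0,1],[0,0,0,0,0,0,1],[0,0,0,0,0,0,1]],
])

```text
time_s: 15.45
ee_pos: [522.4, 190.6, 31.0]
ee_rot: [-180.0, 0.0, 107.2]
force: [4.1, -1.3, -2.6]
gripper_width: 18.7
gripper_force: 60.0
```

Emit:
send_rows([
  [[0,0,0,0,0,-0.005,1],[0,0,0,0,0,-0.005,1],[0,0,0,0,0,0,1],[0,0,0,0,0,0,1],[0,0,0,0,0,0,1]],
])

```text
time_s: 15.95
ee_pos: [522.5, 190.6, 29.3]
ee_rot: [180.0, 0.0, 107.2]
force: [3.4, -2.2, -0.2]
gripper_width: 19.0
gripper_force: 60.0
```

Emit:
send_rows([
  [[0,0,0,0,0,-0.004,1],[0,0,0,0,0,0,1],[0,0,0,0,0,0,1],[0,0,0,0,0,0,1]],
])

```text
time_s: 16.35
ee_pos: [522.5, 190.6, 28.8]
ee_rot: [180.0, 0.0, 107.2]
force: [2.0, -3.0, 4.9]
gripper_width: 19.0
gripper_force: 60.0
```

Emit:
send_rows([
  [[0,0,0,0,0,-0.003,1],[0,0,0,0,0,0,1],[0,0,0,0,0,0,1],[0,0,0,0,0,0,1]],
])

```text
time_s: 16.75
ee_pos: [522.5, 190.6, 28.8]
ee_rot: [180.0, 0.0, 107.2]
force: [0.5, -3.3, 7.2]
gripper_width: 19.2
gripper_force: 60.0
```

Emit:
send_rows([
  [[0,0,0,0,0,0,0.1],[0,0,0,0,0,0,0.1],[0,0,0,0,0,0,0.1],[0,0,0,0,0,0,0.1],[0,0,0,0,0,0,0.1],[0,0,0,0,0,0.1,0.1],[0,0,0,0,0,0.2,0.1],[0,0,0,0,0,0.2,0.1],[0,0,0,0,0,0.2,0.1]],
])

```text
time_s: 17.65
ee_pos: [522.0, 190.6, 169.1]
ee_rot: [-180.0, -0.0, 107.2]
force: [0.5, 1.0, 0.3]
gripper_width: 41.2
gripper_force: 0.0
```

Emit:
send_rows([
  [[0,0,0,0.072,-0.22,0,0.1],[0,0,0,0.072,-0.22,0,0.1],[0,0,0,0.072,-0.22,0,0.1],[0,0,0,0,0,0,0.1],[0,0,0,0,0,0,0.1],[0,0,0,0,0,0,0.1],[0,0,0,0,0,0,0.1],[0,0,0,0,0,0,0.1]],
])

```text
time_s: 18.45
ee_pos: [565.4, 59.8, 167.9]
ee_rot: [-180.0, -0.0, 107.3]
force: [-1.3, 0.3, -0.4]
gripper_width: 40.7
gripper_force: 0.0
```

```bash
cat > c3.py <<'E'
from h import *
import sys
np.set_printoptions(precision=1,suppress=True)
im,d=optics.grab_frame("wrist"); K,A,c=cam("wrist"); s=env.state(); print(s["time_s"],s["ee_pos"],np.abs(s["qvel"]).max())
v,u=np.mgrid[0:384,0:512]
P=(c+(np.linalg.solve(K,np.stack([u.ravel(),v.ravel(),np.ones(u.size)]))*d.ravel()).T@A.T).reshape(384,512,3); Z=P[...,2]
def near(x,y,r): return np.hypot(P[...,0]-x,P[...,1]-y)<r
for nm,x,y,lo,hi in(("pivot",554.4,85.4,81,88),("pin top",522.5,190.6,95,107),("pin collar",522.5,190.6,53.5,59.5),("bolt top",587.9,210.3,78,90),("bolt collar",587.9,210.3,53.5,59.5)):
    q=P[near(x,y,20)&(Z>lo)&(Z<hi)]
    if len(q): print(nm,len(q),q.mean(0),np.median(q[:,2]),cv2.minEnclosingCircle(q[:,:2].astype(np.float32)))
p=proj("wrist",[587.9,210.3,50.5]).astype(int); w=14; g=im.max(2)[p[1]-w:p[1]+w+1,p[0]-w:p[0]+w+1]
n,l,stt,ce=cv2.connectedComponentsWithStats((g<90).astype(np.uint8)); k=1+np.argmax(stt[1:,4])
X=np.array([ray_z("wrist",q,50.5) for q in np.argwhere(l==k)[:,::-1]+p-w]); print("small",stt[k],X.mean(0),cv2.minEnclosingCircle(X[:,:2].astype(np.float32)))
m=near(571.2,147.9,100)&(Z>47.5)&(Z<53); print(np.median(P[m][:,2]),cv2.minAreaRect(P[m][:,:2].astype(np.float32)))
save(im[:230,180:400],sys.argv[1]+".png",scale=2.5)
E
python3 c3.py w6
```

```text
18.5 [565.4  59.6 167.9] 0.3212932614363484
pivot 328 [554.4  84.5  84.7] 84.77279708528735 ((554.510986328125, 84.39456176757812), 10.708611488342285)
pin top 438 [523.  189.4 100.5] 100.63627058352495 ((522.883056640625, 189.76377868652344), 9.95242691040039)
pin collar 141 [524.6 184.   56.7] 56.709398189644446 ((522.9176025390625, 189.62400817871094), 12.707730293273926)
small [  9  10  12  14 130] [588.3 208.6  50.5] ((588.3738403320312, 208.54306030273438), 6.547060966491699)
50.73175199539574 ((571.4889526367188, 146.62109375), (100.28033447265625, 146.43023681640625), 16.454126358032227)
```

View pics/w6.png

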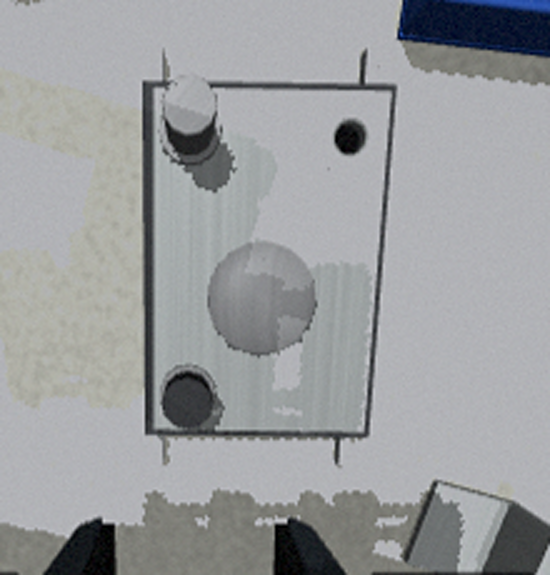

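The pin is home: its top reads 100.5 mm and its collar top 56.5 mm. The plate is in line at 16.45° against the block's 16.75°. The picture shows the pin standing top left and the small hole free at (350,137). Now the bolt.

Emit:
send_rows([
  [[0,0,0,-0.01,-0.23,0,0.1],[0,0,0,-0.01,-0.23,0,0.1],[0,0,0,-0.01,-0.23,0,0.1],[0,0,0,-0.01,-0.23,0,0.1],[0,0,0,-0.01,-0.23,0,0.1],[0,0,0,0,0,-0.17,0.1],[0,0,0,0,0,-0.17,0.1],[0,0,0,0,0,0,0.1],[0,0,0,0,0,0,0.1],[0,0,0,0,0,0,0.1],[0,0,0,0,0,0,0.1],[0,0,0,0,0,0,0.1]],
])

```text
time_s: 19.7
ee_pos: [556.6, -171.4, 101.3]
ee_rot: [179.9, 0.1, 107.3]
force: [-0.3, -0.0, -0.3]
gripper_width: 41.2
gripper_force: 0.0
```

Emit:
send_rows([
  [[0,0,0,-0.004,0.004,-0.15,0.1],[0,0,0,0,0,-0.13,0.1],[0,0,0,0,0,-0.08,0.1],[0,0,0,0,0,0,0.1],[0,0,0,0,0,0,0.1],[0,0,0,0,0,0,0.1],[0,0,0,0,0,0,0.1]],
])

```text
time_s: 20.4
ee_pos: [555.8, -170.9, 29.2]
ee_rot: [179.9, 0.1, 107.2]
force: [0.2, 0.6, -0.1]
gripper_width: 41.2
gripper_force: 0.0
```

Emit:
send_rows([
  [[0,0,0,0,0,0,1],[0,0,0,0,0,0,1],[0,0,0,0,0,0,1],[0,0,0,0,0,0,1],[0,0,0,0,0,0,1],[0,0,0,0,0,0,1]],
], grip_force=60)

```text
time_s: 21.0
ee_pos: [555.1, -170.6, 28.1]
ee_rot: [180.0, 0.0, 107.2]
force: [0.3, 0.6, 3.8]
gripper_width: 20.6
gripper_force: 60.0
```

Emit:
send_rows([
  [[0,0,0,0,0,0.2,1],[0,0,0,0,0,0.24,1],[0,0,0,0,0,0.24,1],[0,0,0,0.02,0.23,0,1],[0,0,0,0.02,0.23,0,1],[0,0,0,0.02,0.23,0,1],[0,0,0,0.02,0.23,0,1],[0,0,0,0.02,0.23,0,1],[0,0,0,0.02,0.23,0,1],[0,0,0,0.02,0.23,0,1],[0,0,0,0.02,0.23,0,1]],
])

```text
time_s: 22.1
ee_pos: [586.4, 199.1, 163.2]
ee_rot: [-179.9, 0.0, 107.2]
force: [0.5, -0.5, -1.9]
gripper_width: 20.7
gripper_force: 60.0
```

Emit:
send_rows([
  [[0,0,0,0,0,-0.2,1],[0,0,0,0,0,-0.2,1],[0,0,0,0,0,0,1],[0,0,0,0,0,0,1],[0,0,0,0,0,0,1],[0,0,0,0,0,0,1],[0,0,0,0,0,0,1]],
])

```text
time_s: 22.8
ee_pos: [588.0, 197.4, 85.7]
ee_rot: [179.8, -0.0, 107.2]
force: [-0.0, 0.1, -1.3]
gripper_width: 20.8
gripper_force: 60.0
```

Emit:
send_rows([
  [[0,0,0,0,0.03,0,1],[0,0,0,0,0.032,0,1],[0,0,0,0,0,-0.06,1],[0,0,0,0,0,-0.05,1],[0,0,0,0,0,0,1],[0,0,0,0,0,0,1],[0,0,0,0,0,0,1],[0,0,0,0,0,0,1],[0,0,0,0,0,0,1]],
])

```text
time_s: 23.7
ee_pos: [587.1, 209.8, 62.3]
ee_rot: [180.0, 0.0, 107.2]
force: [-1.0, 0.3, -1.2]
gripper_width: 20.7
gripper_force: 60.0
```

Emit:
send_rows([
  [[0,0,0,0.004,0,-0.01,1],[0,0,0,0,0,-0.01,1],[0,0,0,0,0,0,1],[0,0,0,0,0,0,1],[0,0,0,0,0,-0.005,1],[0,0,0,0,0,-0.005,1],[0,0,0,0,0,0,1],[0,0,0,0,0,0,1],[0,0,0,0,0,0,1]],
])

```text
time_s: 24.6
ee_pos: [587.7, 209.8, 55.9]
ee_rot: [180.0, 0.0, 107.2]
force: [0.4, -0.3, -0.7]
gripper_width: 20.9
gripper_force: 60.0
```

Emit:
send_rows([
  [[0,0,0,0,0,-0.005,1],[0,0,0,0,0,0,1],[0,0,0,0,0,-0.005,1],[0,0,0,0,0,0,1],[0,0,0,0,0,0,1]],
])

```text
time_s: 25.1
ee_pos: [587.7, 209.8, 53.8]
ee_rot: [-180.0, 0.0, 107.2]
force: [0.4, -0.5, -1.4]
gripper_width: 20.6
gripper_force: 60.0
```

Emit:
send_rows([
  [[0,0,0,0,0,-0.01,1],[0,0,0,0,0,-0.01,1],[0,0,0,0,0,0,1],[0,0,0,0,0,-0.005,1],[0,0,0,0,0,-0.005,1],[0,0,0,0,0,0,1],[0,0,0,0,0,0,1]],
])

```text
time_s: 25.8
ee_pos: [587.7, 209.8, 47.8]
ee_rot: [180.0, 0.0, 107.2]
force: [-0.3, -0.1, -1.3]
gripper_width: 21.0
gripper_force: 60.0
```

Emit:
send_rows([
  [[0,0,0,0,0,-0.005,1],[0,0,0,0,0,0,1],[0,0,0,0,0,-0.005,1],[0,0,0,0,0,0,1],[0,0,0,0,0,-0.005,1],[0,0,0,0,0,0,1],[0,0,0,0,0,0,1]],
])

```text
time_s: 26.5
ee_pos: [587.6, 209.8, 44.8]
ee_rot: [-180.0, 0.0, 107.2]
force: [0.4, -0.4, -1.8]
gripper_width: 20.7
gripper_force: 60.0
```

Emit:
send_rows([
  [[0,0,0,0,0,-0.01,1],[0,0,0,0,0,-0.01,1],[0,0,0,0,0,-0.01,1],[0,0,0,0,0,-0.01,1],[0,0,0,0,0,0,1],[0,0,0,0,0,0,1],[0,0,0,0,0,0,1]],
])

```text
time_s: 27.2
ee_pos: [587.7, 209.8, 36.9]
ee_rot: [180.0, -0.0, 107.2]
force: [0.1, -1.0, -0.9]
gripper_width: 20.7
gripper_force: 60.0
```

Emit:
send_rows([
  [[0,0,0,0,0,-0.01,1],[0,0,0,0,0,-0.01,1],[0,0,0,0,0,-0.01,1],[0,0,0,0,0,-0.01,1],[0,0,0,0,0,-0.01,1],[0,0,0,0,0,0,1],[0,0,0,0,0,0,1],[0,0,0,0,0,0,1]],
])

```text
time_s: 28.0
ee_pos: [587.7, 209.8, 26.9]
ee_rot: [180.0, 0.0, 107.2]
force: [-0.1, 0.7, -1.4]
gripper_width: 20.5
gripper_force: 60.0
```

Emit:
send_rows([
  [[0,0,0,0,0,-0.01,1],[0,0,0,0,0,-0.005,1],[0,0,0,0,0,0,1],[0,0,0,0,0,-0.004,1],[0,0,0,0,0,0,1],[0,0,0,0,0,0,1],[0,0,0,0,0,0,1]],
])

```text
time_s: 28.7
ee_pos: [587.7, 209.8, 23.1]
ee_rot: [180.0, 0.0, 107.2]
force: [0.2, 0.1, -0.6]
gripper_width: 21.0
gripper_force: 60.0
```

Emit:
send_rows([
  [[0,0,0,0,0,-0.003,1],[0,0,0,0,0,0,1],[0,0,0,0,0,-0.003,1],[0,0,0,0,0,0,1],[0,0,0,0,0,0,1],[0,0,0,0,0,0,1]],
])

```text
time_s: 29.3
ee_pos: [587.8, 209.9, 22.6]
ee_rot: [180.0, -0.0, 107.2]
force: [-1.0, -0.5, 5.3]
gripper_width: 20.7
gripper_force: 60.0
```

Emit:
send_rows([
  [[0,0,0,0,0,-0.002,1],[0,0,0,0,0,0,1],[0,0,0,0,0,0,0.1],[0,0,0,0,0,0,0.1],[0,0,0,0,0,0,0.1],[0,0,0,0,0,0,0.1],[0,0,0,0,0,0,0.1],[0,0,0,0,0,0.1,0.1],[0,0,0,0,0,0.2,0.1],[0,0,0,0,0,0.2,0.1],[0,0,0,0,0,0.2,0.1]],
])

```text
time_s: 30.4
ee_pos: [587.4, 209.7, 162.7]
ee_rot: [-180.0, -0.0, 107.2]
force: [0.3, 1.0, 1.0]
gripper_width: 40.9
gripper_force: 0.0
```

Emit:
send_rows([
  [[0,0,0,-0.036,-0.24,0,0.1],[0,0,0,-0.036,-0.24,0,0.1],[0,0,0,-0.036,-0.24,0,0.1],[0,0,0,0,0,0,0.1],[0,0,0,0,0,0,0.1],[0,0,0,0,0,0,0.1],[0,0,0,0,0,0,0.1]],
])

```text
time_s: 31.1
ee_pos: [566.3, 67.1, 161.3]
ee_rot: [180.0, -0.0, 107.3]
force: [-0.6, 0.3, 0.5]
gripper_width: 41.2
gripper_force: 0.0
```

```bash
python3 c3.py w7
```

```text
31.15 [566.2  67.1 161.3] 0.11298885940849639
pivot 332 [554.1  84.6  84.5] 84.55006120495543 ((554.420654296875, 84.25824737548828), 10.963126182556152)
pin top 444 [522.8 189.6 100.5] 100.61203283467009 ((522.7719116210938, 189.87283325195312), 9.948344230651855)
pin collar 139 [525.1 184.   56.7] 56.817494681928224 ((523.5460205078125, 187.11119079589844), 14.139820098876953)
bolt top 482 [587.3 208.9  84.4] 84.66984248104379 ((587.5604858398438, 209.3511199951172), 10.892271041870117)
bolt collar 115 [583.6 203.8  56.7] 56.73003862721754 ((587.1778564453125, 208.98236083984375), 12.735779762268066)
small [  6   0  23  26 498] [590.  213.3  50.5] ((589.7529907226562, 214.42251586914062), 14.45235824584961)
50.67763208128309 ((571.359130859375, 146.72354125976562), (100.27757263183594, 146.24913024902344), 16.60822105407715)
```

View pics/w7.png

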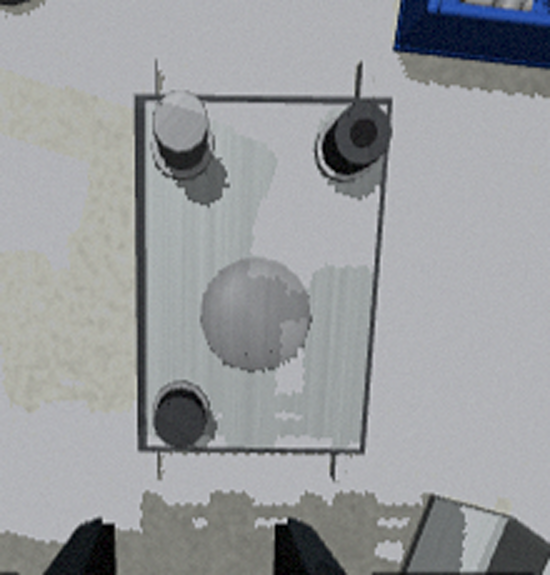

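Both parts stand upright and home: the pin at (180,135) with its top at 100.5 mm, the bolt at (355,135) with its top at 84.5 mm. The collars are on the plate, the plate is in line, and the gripper is clear. I'm handing the job in.

```bash
python3 -c "
from workcell import env
print(env.job_done())"
```

```text
the job is handed in; nothing more can be done
None
```

I handed the job in at about 31 s: pin and bolt both measured fully home and upright, plate in line, gripper clear; wrist force readings at the station stayed under 10 N, and the hand-in returned no verdict.

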